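Reset the detector arm of a light-scattering photometer to 90 degrees

TASK

Set the bench photometer for a right-angle measurement: loosen the clamp knob on its detector arm, swing the arm round until its pointer stands on the 90-degree mark (the detector at right angles to the lamp beam), then tighten the knob again firmly by hand, without straining the screw. Leave the beakers and the sample tub standing where they are.

Things in the scene. Friction and masses are not known exactly. Their poses are not given: they have to be found in the camera images.
- photometer: The photometer's fixed base: a heavy round grey plate, 390 mm across, upper face 28 mm above the bench; it cannot be shifted. Origin under its centre on the bench, z up; the detector arm pivots about the vertical axis through it. In its own frame the lamp stands on the +y side and shines towards -y; the 0-degree mark lies at -y, 90 at -x, 180 at +y.
- cell_center (a point): The point on the pivot axis at the height of the light beam, 86 mm above the bench: the middle of the glass sample cell, 31 mm thick, top at 131 mm, fixed on the pivot.
- lamp_center (a point): Middle of the lamp, fixed to the base: a white box with dark cooling fins, 100 mm long along the beam, 54 mm wide, spanning heights 61 to 111 mm, centred 118 mm from the pivot. Its black lens tube points at the sample cell.
- mark_90 (a point): Outer end of the 90-degree mark, on the plate 192 mm from the pivot. The bright ring at the rim carries black lines each 10 degrees over the half circle 0 to 180. The lines at 0, 90 and 180 are the longest and thickest (23 mm), those at 30, 60, 120, 150 are 15 mm, the others 9 mm. 0 is straight across from the lamp.
- detector (a joint): Angle of the swinging detector arm, rad: 0 along the base's -y, pi/2 at the 90-degree mark (arm along the base's -x). Grows as the arm turns clockwise seen from above; travel 0 to 2.6; starts between 0.35 and 1.1. Loose, it stays where left and takes about 0.4 N m about the pivot (5 to 6 N at the head) to swing. Clamped, it will not swing: do not force it.
- head_grip (a point): A point in the detector head, on the arm's centre line, 74 mm from the pivot axis, 94 mm above the bench. The head is a white box with flat parallel sides: 44 mm wide across the arm, 62 mm along it (45 to 107 mm from the pivot), spanning heights 62 to 110 mm. Pinch it across its 44 mm width from above to swing the arm.
- pointer_tip (a point): Tip of the arm's index pointer, 186 mm from the pivot on the arm's centre line, 32 mm above the bench.
- knob_grip (a point): The point on the clamp knob's vertical axis at the height to grip it, 135 mm above the bench, 148 mm from the pivot on the arm's centre line; moves with the arm. The knob is black, fluted, round, 50 mm across, spanning heights 120 to 148 mm, on a 13 mm steel screw through the arm, outward of the detector head.
- clamp_knob: The clamp knob with its screw; origin on its axis at bench height, z up. Clockwise seen from above tightens. The arm starts clamped, anything from lightly to hard; it comes free within 1.1 rad counter-clockwise. Free, the knob drags with 0.25 N m either way. Once it bites, the moment climbs steadily: 0.12 N m above the free drag is too light, 0.16 to 0.28 is firm, over 0.35 strains the screw.
- clamp_foot: Brass foot, 21 mm across, at the lower end of the clamp screw under the arm; it does not turn, and moves 2.5 mm down per rad of clockwise turn of the knob. Pressed on the plate, it clamps the arm, and the screw holds by itself. Origin on the knob's axis, at bench height when the foot just touches the plate.
- large_beaker: Glass beaker, 104 mm across, 140 mm tall, standing loose beside the photometer. Origin under its centre. Bystander.
- small_beaker: Glass beaker, 68 mm across, 88 mm tall, standing loose beside the photometer. Origin under its centre. Bystander.
- sample_tub: Closed white plastic tub, 72 mm across, 75 mm tall, standing loose beside the photometer. Origin under its centre. Bystander.

How it is judged:
On the way, in this order (a step that is already met when the one before it is completed fails the run):
1. the clamp is loosened: its foot no longer presses on the plate (contact force between clamp_foot and photometer below 2 N), for 0.2 s.
2. with the clamp loose, the arm stands at the 90-degree mark (contact force between clamp_foot and photometer below 2 N and value of joint detector between 1.536 and 1.606 rad and velocity of joint detector between -0.1 and 0.1 rad/s), for 0.2 s.
At the end, for the whole second after the job is handed in: The arm stands still within 2 degrees of the 90-degree mark (joint 1.536 to 1.606 rad), its clamp foot presses on the plate with more than 50 N (knob moment 0.125 N m above its free drag), and the beakers and the tub stand upright within 30 mm of where they were (contact force between clamp_foot and photometer above 50 N and value of joint detector between 1.536 and 1.606 rad and velocity of joint detector between -0.03 and 0.03 rad/s and angle between each of large_beaker, small_beaker, sample_tub's own z axis and vertical below 0.1 rad and distance of each of large_beaker, small_beaker, sample_tub from where it was at the start of the episode below 0.03 m); the robot touches nothing.
It fails at once if the clamp screw is strained: the foot presses with more than 140 N (knob moment 0.35 N m above its free drag) (contact force between clamp_foot and photometer above 140 N).
It fails at once if a beaker or the tub is knocked over (angle between any of large_beaker, small_beaker, sample_tub's own z axis and vertical above 0.5 rad).
It also fails if it takes over 72 s, if anything falls off the work surface, if the arm or the gripper's body presses on something with over 40 N, if the wrist force passes 120 N, or if a joint passes its speed limit or range.

ROBOT

A 6-joint arm with a two-finger parallel gripper is mounted at the origin on the work surface. World frame = base frame: x ahead of the robot, y to its left, z up, the work surface at z = 0. Lengths are in m, angles in rad, forces in N, time in s.
With the tool pointing down it reaches from about 0.3 to 0.775 m from the base axis. Payload 14.6 kg.
Tool frame: the origin (TCP) lies at the very end of the fingers, on their centre line; the grasp point (between the pads) lies 19 mm behind it; z points along the fingers, y is the line along which they close (so a half turn about z gives the same grasp; the last joint's range is limited). The gripper opens to 94 mm and grips with 3 to 60 N. Pads are 16 mm wide; open, the fingers measure 119 mm over their backs; the gripper's body (75 mm by 177 mm) begins 78 mm behind the grasp point.
Start: joints at [-1.173, 0.3, 1.521, -0, 1.321, -0.067], TCP at [0.247, -0.492, 0.173] pointing down, gripper open.
Joint ranges: [-3.03, 3.03], [-0.79, 2.21], [0.23, 2.52], [-1.04, 4.18], [0, 3.07], [-2.55, 2.55]. Speed limits (rad/s): [2.22, 2.22, 2.57, 3.14, 3.14, 3.14].

INTERFACE

Orientations are given as [roll, pitch, yaw] about the fixed x, y, z axes, in that order (R = Rz(yaw) Ry(pitch) Rx(roll)).
In Python, from station import ctrl gives the robot as it stands.
- The arm moves only by the shell command python3 -m pendant 'ROWS' [OPENING] [FORCE]. ROWS is JSON, a list of rows, each a list of 2 entries, a list of its own where there are three numbers: the shift along the world's x, y, z in cm, then the turn about the world's z in rad. A call has 1 to 20 rows; each row shifts and turns the commanded pose from where the row before left it; what a row does not reach is not made up. A row lasts 1/12 s, in which the tool goes at most 41.7 mm and 7.16 degrees, less where a joint would pass 70% of its speed; a pose out of reach is approached as far as the arm can. A call is refused whole if a number of a shift passes 4.17 or a number of a turn 0.125, either way. A call with a gripper value outside its range is refused whole. OPENING is the opening, from 0 (shut) to 1 (fully open), set as the call begins (- or left out, the last holds). The fingers move at their own pace and stop on an object; FORCE is the grip in N (left out, the last holds). Time passes only in rows, so rows that do not move let the fingers close. It gives the time, the measured TCP pose, the force, the opening and the grip force at its end, in the units of the state.
- ctrl.get_obs(): the state, without advancing time (a new reading comes with each control period).
- ctrl.camera(name): name is "side" or "top"; returns a dict with "color" (480x640x3 uint8, red, green, blue), "intrinsics" (3x3 intrinsics, pixels), "camera_from_world" (4x4, takes a point from world to camera coordinates). Camera axes: x right, y down, z forward; pixel columns grow to the right and rows downward; lengths in m; the calibration is good to about 2 mm. A picture is of the moment at which its call begins. There is no depth.
- ctrl.hand_in(): hands the job in; it is judged then, once.
The state is a dict: "time_s": time; "qpos": joint angles; "joint_vel": joint speeds; "tau": joint torques, N m; "ee_pos": TCP position; "eef_rot": TCP orientation; "force": force on the tool from outside, world axes, zero at the start; "moment": the same for the moment, N m; "grip_width": finger opening in m; "grip_force": force on a finger pad.
Only numpy, scipy, OpenCV 4.12 (cv2) and the standard library are available. Lean on these libraries where they do the work, as an engineer would, in place of code of your own. Each camera call takes 0.05 s, during which the arm holds its last target. There are 200 camera calls.

## Working session

There is one attempt and no reset: what is moved stays moved. The work goes in short steps, Python scripts to look and compute and a shell command to move; the robot and the scene stay as the last step left them, time stands still between calls to the robot, and variables do not carry over. Pictures are saved under pics/ and viewed, at most 10 in all, crops included, and the job is handed in when it is done.

```bash
mkdir -p pics; ls; python3 - <<'E'
from station import ctrl
import cv2
for n in ("top","side"):
    c=ctrl.camera(n); cv2.imwrite(f"pics/{n}0.png",c["color"][:,:,::-1]); print(n,c["intrinsics"].tolist(),c["camera_from_world"].round(4).tolist())
print(ctrl.get_obs())
E
```

```text
pics
top [[503.53719369894276, 0.0, 313.76465632948884], [0.0, 503.53719369894276, 245.94966373732493], [0.0, 0.0, 1.0]] [[-0.0014, -0.9999, 0.016, -0.0034], [-0.9858, -0.0014, -0.1677, 0.5982], [0.1677, -0.016, -0.9857, 1.0425], [0.0, 0.0, 0.0, 1.0]]
side [[498.3039191357443, 0.0, 328.1052025806121], [0.0, 498.3039191357443, 237.3704326296316], [0.0, 0.0, 1.0]] [[-0.9083, -0.418, 0.0146, 0.5207], [-0.246, 0.5055, -0.827, 0.2323], [0.3383, -0.7548, -0.5619, 1.1533], [0.0, 0.0, 0.0, 1.0]]
{'time_s': 0.1, 'qpos': array([-1.17264222e+00,  3.00405329e-01,  1.52153326e+00, -2.59621731e-05,
        1.32068901e+00, -6.66253872e-02]), 'joint_vel': array([ 9.11618760e-04, -5.43311462e-06, -2.57880010e-03, -5.36082146e-04,
        3.98796716e-05, -8.88909448e-06]), 'tau': array([ 1.08322183e-03, -5.32642686e+01, -3.53283691e+01,  7.09553668e-02,
        2.34595587e-02, -5.44158945e-05]), 'ee_pos': array([ 0.24639591, -0.49141456,  0.17204265]), 'eef_rot': array([-3.14055833e+00, -4.38107717e-05,  4.64785913e-01]), 'force': array([ 0.45792662, -0.65936645, -0.94574041]), 'moment': array([-0.0208225 , -0.00679839, -0.00340286]), 'grip_force': 0.0, 'grip_width': 0.09371081440933252}
```

View pics/top0.png

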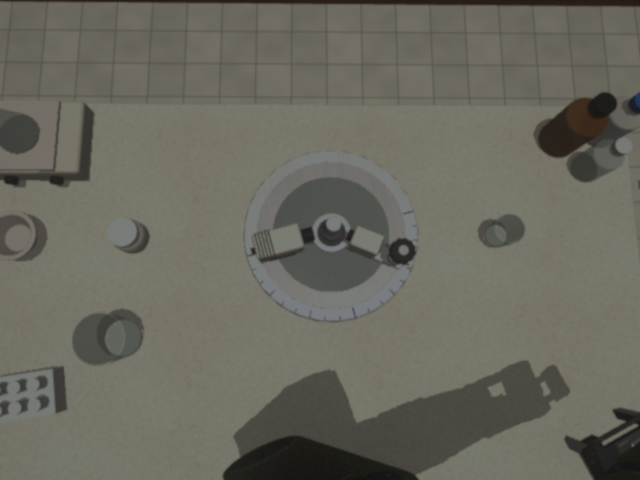

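View pics/side0.png

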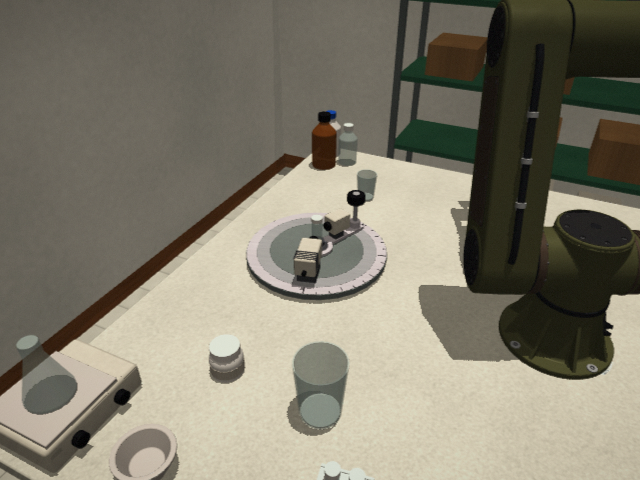

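The top view shows the plate centred near (331,237), with the lamp to its left at (278,242). The knob is at (402,250), the 0 mark near (410,212) and the 90 mark near (354,312). The beakers and tub are clear of the plate, at (122,337), (495,233) and (125,234).

```bash
cat > h.py <<'E'
import numpy as np, cv2
from station import ctrl
from scipy.optimize import least_squares
def cam(n):
    c=ctrl.camera(n); return c["color"][:,:,::-1].copy(),c["intrinsics"],c["camera_from_world"]
def back(K,T,u,v,z):
    d=T[:3,:3].T@np.linalg.solve(K,[u,v,1]); o=-T[:3,:3].T@T[:3,3]
    return o+d*(z-o[2])/d[2]
def proj(K,T,P):
    p=np.atleast_2d(P)@T[:3,:3].T+T[:3,3]; q=p@K.T; return q[:,:2]/q[:,2:]
def rect(img,K,T,z,c,half,n):  # orthographic map of plane z: up=+x, left=+y
    a=np.linspace(half,-half,n); X,Y=np.meshgrid(c[0]+a,c[1]+a,indexing='ij')
    uv=proj(K,T,np.c_[X.ravel(),Y.ravel(),np.full(X.size,z)]).astype(np.float32).reshape(n,n,2)
    return cv2.remap(img,uv[...,0],uv[...,1],cv2.INTER_CUBIC)
E
python3 - <<'E'
from h import *
img,K,T=cam("top")
for n,(u,v,z) in dict(c=(331,237,.028),knob=(402,250,.148),head=(368,240,.11),m90=(354,318,.028),m0=(414,211,.028),lamp=(278,242,.111),big=(122,337,.14),small=(495,233,.0),tub=(124,233,.075)).items(): print(n,back(K,T,u,v,z).round(3))
c=back(K,T,331,237,.028)
cv2.imwrite("pics/rect.png",rect(img,K,T,.028,c,.22,800)[100:700] if 0 else cv2.resize(rect(img,K,T,.028,c,.22,600),(600,600)))
cv2.imwrite("pics/knob.png",cv2.resize(img[200:290,330:430],(800,720))[:600])
E
```

```text
c [ 0.622 -0.042  0.028]
knob [ 0.574 -0.176  0.148]
head [ 0.601 -0.114  0.11 ]
m90 [ 0.444 -0.091  0.028]
m0 [ 0.682 -0.229  0.028]
lamp [0.596 0.071 0.111]
big [0.405 0.366 0.14 ]
small [ 0.638 -0.42   0.   ]
tub [0.621 0.399 0.075]
```

View pics/rect.png

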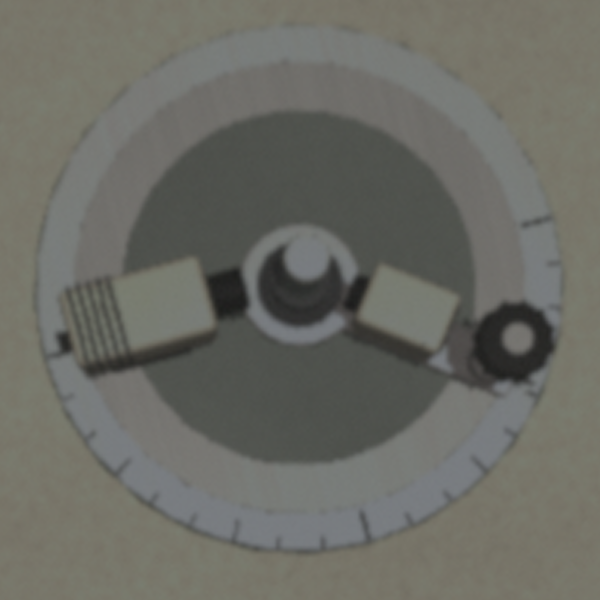

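The rectified plate shows its centre near (300,288), the 0 mark at (550,218) and the 90 mark at (369,543). Next I'll refine the centre and yaw, and cross-check the knob in both views.

```bash
cat >> h.py <<'E'
def fit_plate(img,K,T,x0=(.631,-.042,.267)):
    g=cv2.GaussianBlur(cv2.cvtColor(img,cv2.COLOR_BGR2GRAY),(0,0),.7).astype(np.float32)
    def samp(p,ang,r):
        d=p[2]-np.pi/2-ang; P=np.stack([p[0]+r*np.cos(d),p[1]+r*np.sin(d),np.full(d.shape,.028)],-1)
        s=P.shape[:-1]; uv=proj(K,T,P.reshape(-1,3)).astype(np.float32).reshape(*s,2)
        return cv2.remap(g,uv[...,0].reshape(s[0],-1),uv[...,1].reshape(s[0],-1),cv2.INTER_CUBIC)
    r=np.linspace(.175,.215,81); a=np.radians(np.r_[-150:-30:4,50:170:4.]) 
    def circ(p):
        A,R=np.meshgrid(a,r,indexing='ij'); s=samp(p,A,R); return s
    # ring marks
    def cost(p):
        am=np.radians(np.r_[0,70:175:10.]); rr=np.linspace(.184,.191,8)
        A,R=np.meshgrid(am,rr,indexing='ij'); s=samp(p,A,R)-.5*(samp(p,A+.04,R)+samp(p,A-.04,R))
        return s.mean()
    from scipy.optimize import minimize
    o=minimize(cost,x0,method='Nelder-Mead',options=dict(initial_simplex=np.array([x0]+[np.add(x0,d) for d in((.004,0,0),(0,.004,0),(0,0,.03))])))
    return o.x,o.fun
def knob(img,K,T,box):
    u0,v0,u1,v1=box; g=cv2.cvtColor(img,cv2.COLOR_BGR2GRAY)[v0:v1,u0:u1]
    m=(g<55).astype(np.uint8); n,l,s,c=cv2.connectedComponentsWithStats(m)
    i=1+s[1:,4].argmax(); k=cv2.convexHull(np.argwhere(l==i)[:,::-1].astype(np.int32)); (x,y),r=cv2.minEnclosingCircle(k.astype(np.float32))
    return (x+u0,y+v0),r,s[i].tolist()
E
python3 - <<'E'
from h import *
img,K,T=cam("top"); p,f=fit_plate(img,K,T); print("plate",p.round(4),f)
uv,r,s=knob(img,K,T,(385,230,420,268)); print(uv,r,s)
for z in(.135,.148): print(back(K,T,*uv,z).round(4))
B=back(K,T,*uv,.141); d=B[:2]-p[:2]; th=p[2]-np.pi/2-np.arctan2(d[1],d[0]); print("r",np.hypot(*d),"arm",th)
a=p[2]-np.pi/2-th
P=np.r_[p[:2]+.148*np.array([np.cos(a),np.sin(a)]),.141]; print("knob",P, proj(K,T,P))
si,K2,T2=cam("side"); print("side pred",proj(K2,T2,P), knob(si,K2,T2,(342,182,372,210)))
b=p[2]+np.pi; print("target knob",p[:2]+.148*np.array([np.cos(b),np.sin(b)]))
for q,c in((img,(402,250)),):
  cv2.imwrite("pics/k2.png",cv2.resize(np.hstack([img[222:282,370:430],si[170:230,325:385]]),(800,400),interpolation=cv2.INTER_CUBIC))
E
```

```text
plate [ 0.6312 -0.0413  0.271 ] -17.578092575073242
(401.27966117858887, 251.2457618713379) 12.84083080291748 [4, 9, 26, 25, 384]
[ 0.5733 -0.1773  0.135 ]
[ 0.5713 -0.1748  0.148 ]
r 0.14716666929920386 arm 0.6823712036500564
knob [ 0.57204932 -0.17692484  0.141     ] [[401.66738564 251.41153235]]
side pred [[355.54307138 196.68413167]] ((355.6842107772827, 197.3684206008911), 9.074278831481934, [5, 8, 18, 17, 213])
target knob [ 0.48862734 -0.08089404]
```

View pics/k2.png

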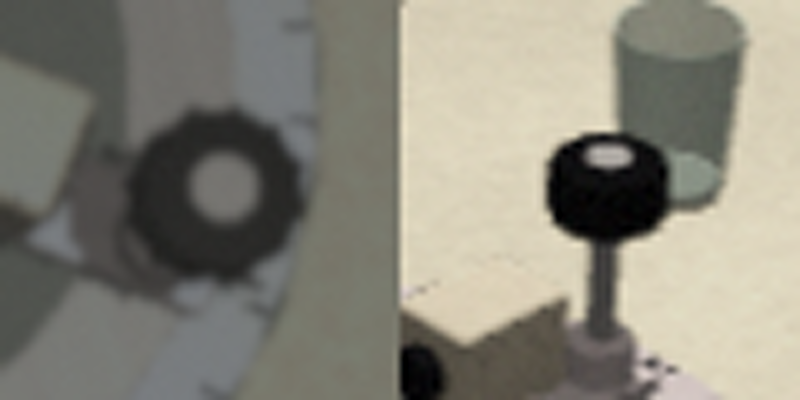

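The crop shows the knob cap in both views, and the two cameras agree on its position, about (0.572, -0.177). The arm stands at about 0.682 rad, so it needs a swing of about 0.889 rad. Moving above the knob now.

```bash
python3 -m pendant '[[[0,0,3],0.09],[[2.8,2.7,3],0.09],[[2.8,2.7,0],0.09],[[2.8,2.7,0],0.09],[[2.8,2.7,0],0.09],[[2.8,2.7,0],0.09],[[2.8,2.7,0],0.09],[[2.8,2.7,0],0.09],[[2.8,2.7,0],0.09],[[2.8,2.7,0],0.09],[[2.8,2.7,0],0.09],[[2.8,2.7,0],0.085],[[1.7,1.7,0],0],[[0,0,0],0],[[0,0,0],0],[[0,0,0],0]]' 0.75 40
```

```text
time_s: 1.58
ee_pos: [0.5669, -0.1822, 0.2278]
eef_rot: [-3.141, 0.0, 1.539]
force: [0.5, -0.6, -0.9]
grip_width: 0.0703
grip_force: 0.0
```

```bash
python3 -m pendant '[[[0.5,0.5,-2],0],[[0,0,-2.5],0],[[0,0,-2.5],0],[[0,0,-2],0],[[0,0,-1],0],[[0,0,-0.8],0],[[0,0,0],0],[[0,0,0],0],[[0,0,0],0]]' 0.75 40; python3 -c "
from station import ctrl;o=ctrl.get_obs();print(o['moment'],o['qpos'])"
```

```text
time_s: 2.33
ee_pos: [0.5728, -0.1772, 0.1214]
eef_rot: [3.14, 0.001, 1.539]
force: [-0.2, 0.1, 0.4]
grip_width: 0.0706
grip_force: 0.0
[ 0.00788699 -0.07666712  0.01659058] [-3.61053993e-01  4.51713224e-01  1.43505785e+00  1.29222251e-06
  1.25281781e+00 -3.29737124e-01]
```

```bash
python3 -m pendant '[[[0,0,-0.3],0],[[0,0,0],0],[[0,0,0],0],[[0,0,0],0],[[0,0,0],0],[[0,0,0],0],[[0,0,0],0],[[0,0,0],0]]' 0.4 30; python3 -c "
from station import ctrl;o=ctrl.get_obs();print(o['moment'],o['force'])"
```

```text
time_s: 3.0
ee_pos: [0.5723, -0.1767, 0.117]
eef_rot: [-3.142, 0.0, 1.54]
force: [0.4, -0.3, 1.1]
grip_width: 0.0375
grip_force: 0.0
[-0.02895808 -0.06031893  0.01171744] [ 0.43259073 -0.25768728  1.12293006]
```

```bash
python3 - <<'E'
from h import *
img,K,T=cam("top"); si,K2,T2=cam("side")
cv2.imwrite("pics/g1.png",np.hstack([cv2.resize(img[180:300,330:450],(400,400)),cv2.resize(si[130:250,300:420],(400,400))]))
print(ctrl.get_obs()["grip_width"],ctrl.get_obs()["grip_force"])
E
```

```text
0.03741999961582573 0.0
```

View pics/g1.png

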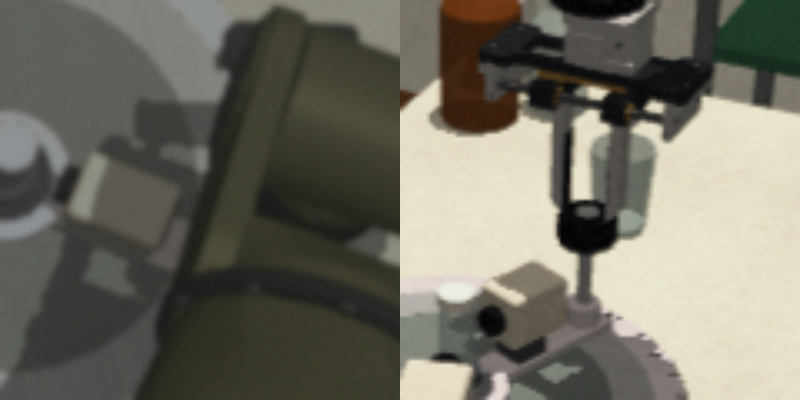

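```bash
python3 - <<'E'
from h import *
si,K2,T2=cam("side"); o=ctrl.get_obs(); p=o["ee_pos"]; y=o["eef_rot"][2]; c=np.array([np.cos(y),np.sin(y),0]); print(p,o["eef_rot"],o["grip_width"])
P=[p,p+.019*c,p-.019*c,p+.019*c+[0,0,.08],p-.019*c+[0,0,.08],[.572,-.177,.148],[.572,-.177,.12]]
uv=proj(K2,T2,np.array(P)); print(uv.round(1).tolist())
im=cv2.resize(si[160:230,320:400],(800,700),interpolation=cv2.INTER_CUBIC)[:600]
for i,(u,v) in enumerate(uv): cv2.drawMarker(im,(int((u-320+.5)*10),int((v-160+.5)*10)),[(0,0,255),(0,255,0),(255,0,0),(0,255,0),(255,0,0),(0,255,255),(0,255,255)][i],0,14,1)
cv2.imwrite("pics/g2.png",im)
E
```

```text
[ 0.57229305 -0.17673863  0.11700808] [3.14155759e+00 1.11343187e-05 1.53983522e+00] 0.03787327249075728
[[355.1, 204.1], [352.3, 207.1], [357.7, 201.1], [353.5, 181.8], [359.1, 176.1], [355.7, 194.5], [355.2, 203.1]]
```

View pics/g2.png

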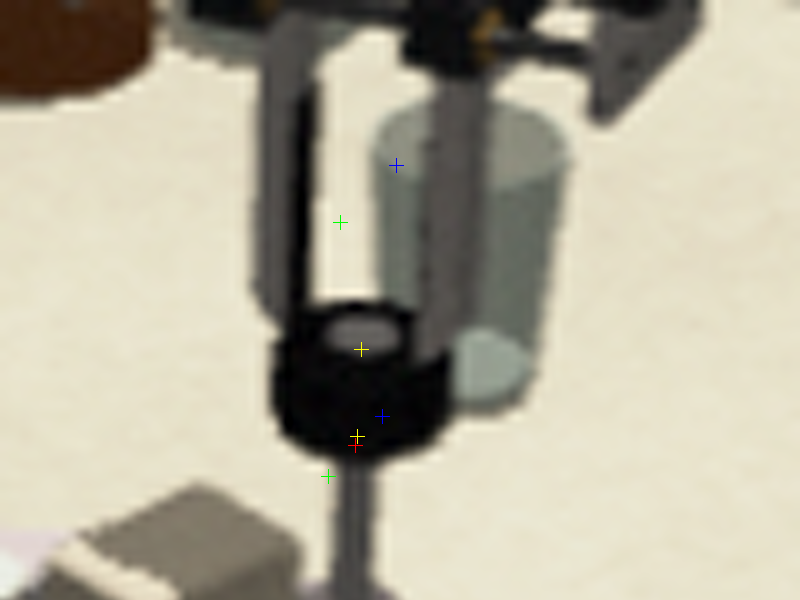

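The overlay shows the fingers at columns 285 and 450, either side of the knob. They close along world x, because the closing line is at yaw − π/2. The tips seem to end near the knob top, and the 37 mm width with zero force is suspicious, so I'll test by closing further.

```bash
python3 -m pendant '[[[0,0,0],0],[[0,0,0],0],[[0,0,0],0],[[0,0,0],0],[[0,0,0],0],[[0,0,0],0]]' 0.2 30; python3 -c "
from station import ctrl;o=ctrl.get_obs();print(o['moment'],o['force'],o['grip_width'])"
```

```text
time_s: 3.65
ee_pos: [0.5723, -0.1767, 0.117]
eef_rot: [-3.142, -0.0, 1.54]
force: [-0.6, 0.6, 0.2]
grip_width: 0.0188
grip_force: 0.0
[ 0.01762934 -0.0931413   0.01343855] [-0.56419137  0.55564257  0.19372096] 0.01878569318083075
```

```bash
python3 - <<'E'
from h import *
si,K2,T2=cam("side"); o=ctrl.get_obs(); p=o["ee_pos"]
im=cv2.resize(si[140:230,320:400],(711,800),interpolation=cv2.INTER_CUBIC)[:600]
im=cv2.resize(si[163:223,325:405],(800,600),interpolation=cv2.INTER_CUBIC)
im=cv2.convertScaleAbs(im,alpha=2.5,beta=10)
cv2.imwrite("pics/g3.png",im)
E
```

```text
(no output)
```

View pics/g3.png

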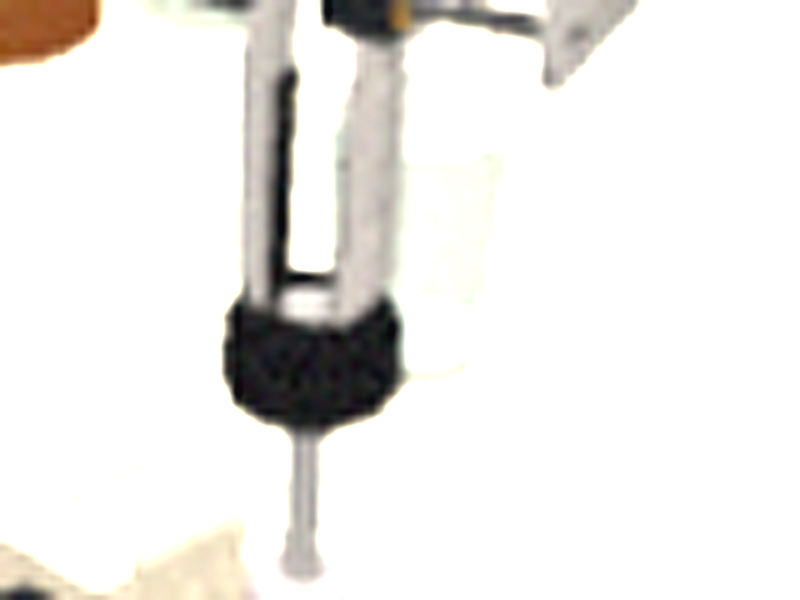

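The brightened view shows both fingertips ending at the knob's top face, though the pose reads 0.117 m. The image suggests the tips are about 25–30 mm higher than that. I'll open, raise, and check where the tips really are.

```bash
python3 -m pendant '[[[0,0,2],0],[[0,0,3],0],[[0,0,0],0],[[0,0,0],0]]' 0.75 30; python3 - <<'E'
from h import *
si,K2,T2=cam("side"); o=ctrl.get_obs(); p=o["ee_pos"]; y=o["eef_rot"][2]-np.pi/2; c=np.array([np.cos(y),np.sin(y),0])*o["grip_width"]/2; print(p,o["grip_width"])
P=np.array([p,p+c,p-c,p+[0,0,.097]]); uv=proj(K2,T2,P); print(uv.round(1))
im=cv2.resize(si[145:220,310:410],(800,600),interpolation=cv2.INTER_CUBIC)
for i,(u,v) in enumerate(uv): cv2.drawMarker(im,(int((u-310+.5)*8),int((v-145+.5)*8)),[(0,0,255),(0,255,0),(255,0,0),(0,255,255)][i],0,14,2)
cv2.imwrite("pics/g4.png",im)
E
```

```text
time_s: 4.03
ee_pos: [0.5729, -0.177, 0.1684]
eef_rot: [3.139, 0.001, 1.54]
force: [-0.9, -0.0, 0.1]
grip_width: 0.0421
grip_force: 0.0
[ 0.57228982 -0.17673813  0.1669319 ] 0.04595144060903378
[[355.9 188.6]
 [348.4 186.7]
 [363.5 190.4]
 [357.5 156.5]]
```

View pics/g4.png

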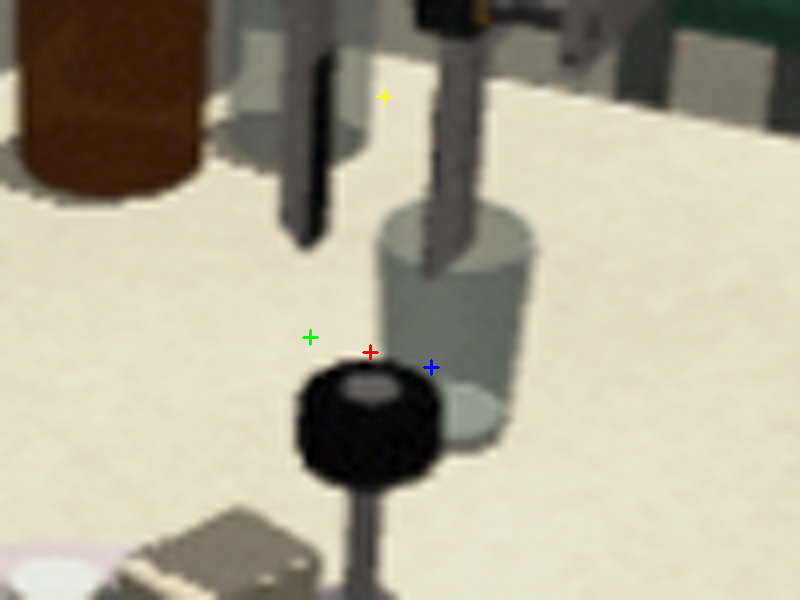

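The tips really sit about 33 mm above the reported TCP: they appear at (327,240) and (432,278) against predicted (310,337) and (431,367). Lateral position looks right. So I'll work with that measured z offset, and a reported z of about 0.087 puts the tips near 0.119. I'll descend carefully and watch the force.

```bash
python3 -m pendant '[[[0,0,0],0],[[0,0,0],0],[[0,0,-2],0],[[0,0,-2],0],[[0,0,-1],0],[[0,0,-1],0],[[0,0,-1],0],[[0,0,0],0]]' 0.75 30;  python3 -m pendant '[[[0,0,-0.5],0],[[0,0,-0.5],0],[[0,0,0],0]]'
```

```text
time_s: 4.75
ee_pos: [0.5716, -0.1765, 0.0951]
eef_rot: [-3.139, -0.001, 1.54]
force: [-0.3, -0.8, 0.2]
grip_width: 0.0706
grip_force: 0.0
time_s: 5.0
ee_pos: [0.5721, -0.1767, 0.0864]
eef_rot: [-3.141, -0.0, 1.54]
force: [-0.4, -0.5, -0.5]
grip_width: 0.0707
grip_force: 0.0
```

```bash
python3 -m pendant '[[[0,0,0],0],[[0,0,0],0],[[0,0,0],0],[[0,0,0],0],[[0,0,0],0],[[0,0,0],0]]' 0.45 30; python3 -c "
from station import ctrl;o=ctrl.get_obs();print(o['moment'],o['force'],o['grip_width'])"
```

```text
time_s: 5.5
ee_pos: [0.5724, -0.1768, 0.0873]
eef_rot: [3.141, 0.0, 1.54]
force: [-0.9, -0.2, 2.1]
grip_width: 0.0482
grip_force: 30.0
[-0.01487623  0.09106608 -0.02252571] [-0.94056722 -0.15064256  2.06591337] 0.04821876219932895
```

The knob is gripped: 48 mm wide at 30 N, well centred. Now loosening counter-clockwise while watching the moment.

```bash
M='import sys
from station import ctrl
o=ctrl.get_obs();print("mz",o["moment"].round(3),"q6",o["qpos"][5].round(3),"w",o["grip_width"].round(4))'; echo "$M">m.py
python3 -m pendant '[[[0,0,0],0.06],[[0,0,0],0.06],[[0,0,0],0.06],[[0,0,0],0.06],[[0,0,0],0.06]]'; python3 m.py
python3 -m pendant '[[[0,0,0],0.06],[[0,0,0],0.06],[[0,0,0],0.06],[[0,0,0],0.06],[[0,0,0],0.06]]'; python3 m.py
python3 -m pendant '[[[0,0,0],0.06],[[0,0,0],0.06],[[0,0,0],0.06],[[0,0,0],0.06],[[0,0,0],0.06]]'; python3 m.py
python3 -m pendant '[[[0,0,0],0.06],[[0,0,0],0.06],[[0,0,0],0.06],[[0,0,0],0.06],[[0,0,0],0.06]]'; python3 m.py
```

```text
time_s: 5.92
ee_pos: [0.5721, -0.177, 0.0873]
eef_rot: [-3.141, 0.0, 1.842]
force: [-2.2, -1.6, 2.9]
grip_width: 0.0484
grip_force: 30.0
time_s: 6.33
ee_pos: [0.5722, -0.1774, 0.0873]
eef_rot: [-3.141, 0.001, 2.142]
force: [-4.2, -4.2, 2.2]
grip_width: 0.0486
grip_force: 30.0
time_s: 6.75
ee_pos: [0.5721, -0.1778, 0.0873]
eef_rot: [-3.141, 0.001, 2.442]
force: [-2.5, -6.4, 2.4]
grip_width: 0.0484
grip_force: 30.0
time_s: 7.17
ee_pos: [0.5719, -0.1782, 0.0873]
eef_rot: [-3.14, 0.0, 2.742]
force: [-3.7, -9.3, 2.2]
grip_width: 0.0482
grip_force: 30.0Traceback (most recent call last):
  File "m.py", line 3, in <module>
    o=ctrl.get_obs();print("mz",o["moment"].round(3),"q6",o["qpos"][5].round(3),"w",o["grip_width"].round(4))
                                                                                    ^^^^^^^^^^^^^^^^^^^^^
AttributeError: 'float' object has no attribute 'round'
Traceback (most recent call last):
  File "m.py", line 3, in <module>
    o=ctrl.get_obs();print("mz",o["moment"].round(3),"q6",o["qpos"][5].round(3),"w",o["grip_width"].round(4))
                                                                                    ^^^^^^^^^^^^^^^^^^^^^
AttributeError: 'float' object has no attribute 'round'
Traceback (most recent call last):
  File "m.py", line 3, in <module>
    o=ctrl.get_obs();print("mz",o["moment"].round(3),"q6",o["qpos"][5].round(3),"w",o["grip_width"].round(4))
                                                                                    ^^^^^^^^^^^^^^^^^^^^^
AttributeError: 'float' object has no attribute 'round'
Traceback (most recent call last):
  File "m.py", line 3, in <module>
    o=ctrl.get_obs();print("mz",o["moment"].round(3),"q6",o["qpos"][5].round(3),"w",o["grip_width"].round(4))
                                                                                    ^^^^^^^^^^^^^^^^^^^^^
AttributeError: 'float' object has no attribute 'round'
```

```bash
sed -i 's/,"w",o\["grip_width"\].round(4)/,"f",o["force"].round(1)/' m.py; python3 m.py
python3 -m pendant '[[[-0.04,-0.1,0],0.06],[[0,0,0],0]]'; python3 m.py
python3 -m pendant '[[[-0.02,-0.05,0],0.06],[[0,0,0],0.03],[[0,0,0],0]]'; python3 m.py
```

```text
mz [-1.336  0.644 -0.294] q6 -1.532 f [-3.7 -9.3  2.2]
time_s: 7.33
ee_pos: [0.5718, -0.1783, 0.0873]
eef_rot: [-3.141, 0.0, 2.802]
force: [-2.3, -3.7, 2.1]
grip_width: 0.0486
grip_force: 30.0
mz [-0.546  0.204  0.166] q6 -1.594 f [-2.3 -3.7  2.1]
time_s: 7.58
ee_pos: [0.5718, -0.1785, 0.0873]
eef_rot: [-3.141, 0.001, 2.889]
force: [-2.4, -2.9, 3.6]
grip_width: 0.0484
grip_force: 30.0
mz [-0.345  0.065  0.112] q6 -1.682 f [-2.4 -2.9  3.6]
```

The moving moment matches the free drag, and 1.35 rad turned is past the 1.1 rad limit, so the clamp is free. Next I'll work out the swing arc.

```bash
python3 - <<'E'
import numpy as np
c=np.array([.6312,-.0413]); p=np.array([.5718,-.1785])-c; a0=np.arctan2(p[1],p[0]); a1=.271-np.pi
a1-=0; print(a0,a1)
n=16; a=np.linspace(a0,a1,n+1); r=np.linspace(np.hypot(*p),.148,n+1)
P=np.c_[r*np.cos(a),r*np.sin(a)]; print((np.diff(P,axis=0)*100).round(2).tolist(),np.diff(a)[0])
E
```

```text
-1.9793768369080373 -2.870592653589793
[[-0.75, 0.36], [-0.73, 0.4], [-0.7, 0.44], [-0.68, 0.48], [-0.65, 0.52], [-0.62, 0.55], [-0.59, 0.58], [-0.55, 0.62], [-0.52, 0.65], [-0.48, 0.67], [-0.44, 0.7], [-0.4, 0.72], [-0.36, 0.74], [-0.32, 0.76], [-0.28, 0.78], [-0.23, 0.79]] -0.05570098854260985
```

```bash
python3 -m pendant '[[[-0.75,0.36,0],-0.056],[[-0.73,0.40,0],-0.056],[[-0.70,0.44,0],-0.056]]'; python3 m.py
python3 -m pendant '[[[-0.68,0.48,0],-0.056],[[-0.65,0.52,0],-0.056],[[-0.62,0.55,0],-0.056],[[-0.59,0.58,0],-0.056],[[-0.55,0.62,0],-0.056],[[-0.52,0.65,0],-0.056]]'; python3 m.py
```

```text
time_s: 7.83
ee_pos: [0.5497, -0.1669, 0.0873]
eef_rot: [-3.141, 0.001, 2.716]
force: [-1.6, -6.3, 3.3]
grip_width: 0.0488
grip_force: 30.0
mz [-0.896 -0.038  0.05 ] q6 -1.503 f [-1.6 -6.3  3.3]
time_s: 8.33
ee_pos: [0.5128, -0.1334, 0.0872]
eef_rot: [-3.139, 0.001, 2.38]
force: [-9.6, -11.2, 6.3]
grip_width: 0.0485
grip_force: 30.0
mz [-1.755  1.154 -0.084] q6 -1.13 f [ -9.6 -11.2   6.3]
```

Swinging works, but about 14 N has built up pulling outward. I'll ease the path outward by 2 mm and continue.

```bash
python3 -m pendant '[[[-0.60,0.60,0],-0.056],[[-0.52,0.62,0],-0.056],[[-0.46,0.67,0],-0.056]]'; python3 m.py
python3 -m pendant '[[[-0.40,0.70,0],-0.056],[[-0.36,0.73,0],-0.056]]'; python3 m.py
```

```text
time_s: 8.58
ee_pos: [0.499, -0.1128, 0.0873]
eef_rot: [3.139, 0.002, 2.212]
force: [13.5, 4.8, -4.5]
grip_width: 0.0485
grip_force: 30.0
mz [ 0.548 -2.352 -0.045] q6 -0.936 f [13.5  4.8 -4.5]
time_s: 8.75
ee_pos: [0.492, -0.0982, 0.0873]
eef_rot: [3.138, 0.002, 2.101]
force: [18.4, 5.1, -5.6]
grip_width: 0.0486
grip_force: 30.0
mz [ 0.633 -2.879  0.124] q6 -0.801 f [18.4  5.1 -5.6]
```

```bash
python3 -m pendant '[[[-0.16,0.60,0],-0.039],[[-0.10,0.58,0],-0.039],[[-0.06,0.55,0],-0.039],[[0,0,0],0],[[0,0,0],0],[[0,0,0],0]]'; python3 m.py; python3 - <<'E'
import numpy as np
from station import ctrl
p=np.mean([ctrl.get_obs()["ee_pos"][:2] for _ in range(5)],0)-[.6312,-.0413]; print(np.hypot(*p),.271-np.pi/2-np.arctan2(p[1],p[0])%(2*np.pi)+2*np.pi)
E
```

```text
time_s: 9.25
ee_pos: [0.4864, -0.0815, 0.0872]
eef_rot: [-3.14, -0.001, 1.986]
force: [-8.7, -1.2, 7.7]
grip_width: 0.0486
grip_force: 30.0
mz [-0.054  1.254 -0.112] q6 -0.655 f [-8.7 -1.2  7.7]
0.15025203170714005 1.5707672778175183
```

The arm is on 90° by kinematics. Now tightening clockwise in small steps, reading the moment. Free drag should read about +0.25, and I'm aiming for about 0.47.

```bash
python3 -m pendant '[[[-0.04,-0.01,0],-0.06],[[0,0,0],-0.06],[[0,0,0],-0.06]]' - 35|grep -E "eef_rot|width"; python3 m.py
python3 -m pendant '[[[0,0,0],-0.06],[[0,0,0],-0.06],[[0,0,0],-0.06]]'|grep -E "eef_rot|width"; python3 m.py
python3 -m pendant '[[[0,0,0],-0.06],[[0,0,0],-0.06],[[0,0,0],-0.06]]'|grep -E "eef_rot|ee_pos"; python3 m.py
python3 -m pendant '[[[0,0,0],-0.06],[[0,0,0],-0.06],[[0,0,0],-0.06]]'|grep -E "eef_rot|ee_pos"; python3 m.py
```

```text
eef_rot: [3.142, -0.0, 1.804]
grip_width: 0.0482
mz [0.244 0.23  0.235] q6 -0.473 f [-1.5  1.3  4.6]
eef_rot: [3.141, -0.0, 1.624]
grip_width: 0.0486
mz [ 0.27  -0.108  0.226] q6 -0.293 f [0.4 2.2 2.4]
ee_pos: [0.4873, -0.0815, 0.0873]
eef_rot: [3.14, -0.0, 1.444]
mz [ 0.291 -0.489  0.288] q6 -0.113 f [4.5 1.3 1.3]
ee_pos: [0.4876, -0.0815, 0.0873]
eef_rot: [3.14, -0.001, 1.264]
mz [ 0.175 -0.826  0.259] q6 0.067 f [ 5.4  1.4 -0.2]
```

```bash
python3 -m pendant '[[[0.05,0,0],-0.05],[[0,0,0],-0.05]]'|grep -E "eef_rot"; python3 m.py
python3 -m pendant '[[[0,0,0],-0.05],[[0,0,0],-0.05]]'|grep -E "eef_rot"; python3 m.py
python3 -m pendant '[[[0,0,0],-0.05],[[0,0,0],-0.05]]'|grep -E "eef_rot"; python3 m.py
```

```text
eef_rot: [3.141, -0.0, 1.164]
mz [-0.02  -0.34   0.211] q6 0.167 f [2.2 0.9 2.1]
eef_rot: [3.14, -0.001, 1.064]
mz [ 0.07  -0.547  0.218] q6 0.267 f [ 3.7 -0.2  1.1]
eef_rot: [3.14, -0.001, 0.964]
mz [ 0.099 -0.679  0.285] q6 0.367 f [ 5.5 -0.2  0.4]
```

```bash
python3 -m pendant '[[[0,0,0],-0.05],[[0,0,0],-0.05]]'|grep -E "eef_rot"; python3 m.py
python3 -m pendant '[[[0,0,0],-0.05]]'|grep -E "eef_rot"; python3 m.py
python3 -m pendant '[[[0,0,0],-0.05]]'|grep -E "eef_rot"; python3 m.py
python3 -m pendant '[[[0,0,0],-0.05]]'|grep -E "eef_rot"; python3 m.py
```

```text
eef_rot: [3.14, -0.001, 0.864]
mz [ 0.026 -0.907  0.205] q6 0.467 f [ 6.3  0.  -0.2]
eef_rot: [3.14, -0.001, 0.814]
mz [-0.068 -0.941  0.267] q6 0.517 f [ 6.  -1.2  0.1]
eef_rot: [3.14, -0.001, 0.764]
mz [-0.104 -0.99   0.276] q6 0.567 f [ 6.1 -1.7 -1. ]
eef_rot: [3.14, -0.002, 0.714]
mz [-0.235 -1.063  0.314] q6 0.616 f [ 7.1 -2.  -1.3]
```

```bash
python3 -m pendant '[[[0,0,0],-0.05]]'|grep -E "eef_rot"; python3 m.py
python3 -m pendant '[[[0,0,0],-0.05]]'|grep -E "eef_rot"; python3 m.py
python3 -m pendant '[[[0,0,0],-0.05]]'|grep -E "eef_rot"; python3 m.py
```

```text
eef_rot: [3.14, -0.002, 0.664]
mz [-0.23  -1.118  0.311] q6 0.666 f [ 6.9 -2.4 -1.4]
eef_rot: [3.139, -0.002, 0.614]
mz [-0.318 -1.124  0.307] q6 0.716 f [ 8.3 -3.8 -1.2]
eef_rot: [3.139, -0.002, 0.564]
mz [-0.318 -1.222  0.345] q6 0.766 f [ 8.6 -3.7 -0.8]
```

```bash
python3 -m pendant '[[[0.06,-0.02,0],-0.05]]'|grep -E "eef_rot"; python3 m.py
python3 -m pendant '[[[0,0,0],-0.05]]'|grep -E "eef_rot"; python3 m.py
python3 -m pendant '[[[0,0,0],-0.05]]'|grep -E "eef_rot"; python3 m.py
python3 -m pendant '[[[0,0,0],-0.05]]'|grep -E "eef_rot"; python3 m.py
```

```text
eef_rot: [3.14, -0.001, 0.514]
mz [-0.096  0.026  0.355] q6 0.816 f [ 0.3 -0.9  4.2]
eef_rot: [3.14, -0.001, 0.464]
mz [-0.396 -0.442  0.339] q6 0.866 f [ 2.7 -3.   2.1]
eef_rot: [3.14, -0.001, 0.414]
mz [-0.485 -0.542  0.341] q6 0.916 f [ 4.2 -3.4  1.2]
eef_rot: [3.14, -0.002, 0.364]
mz [-0.519 -0.581  0.377] q6 0.966 f [ 4.1 -3.8  0.9]
```

```bash
python3 -m pendant '[[[0,0,0],-0.05]]'|grep -E "eef_rot"; python3 m.py
python3 -m pendant '[[[0,0,0],-0.05]]'|grep -E "eef_rot"; python3 m.py
python3 -m pendant '[[[0,0,0],-0.05]]'|grep -E "eef_rot"; python3 m.py
python3 -m pendant '[[[0,0,0],-0.05]]'|grep -E "eef_rot|width"; python3 m.py
```

```text
eef_rot: [3.14, -0.002, 0.314]
mz [-0.615 -0.62   0.399] q6 1.016 f [ 4.7 -5.1  1.1]
eef_rot: [3.14, -0.002, 0.264]
mz [-0.786 -0.671  0.417] q6 1.066 f [ 3.8 -4.7  1.6]
eef_rot: [3.14, -0.002, 0.214]
mz [-0.737 -0.708  0.459] q6 1.116 f [ 4.3 -5.8  0.9]
eef_rot: [3.14, -0.002, 0.164]
grip_width: 0.0484
mz [-0.952 -0.72   0.46 ] q6 1.166 f [ 5.  -5.4  2. ]
```

The moment climbs steadily, about 0.3 N·m per rad, to about 0.46 N·m. One last small turn, then relax the side load, release and retreat upward and away.

```bash
python3 -m pendant '[[[0,0,0],-0.04]]'|grep -E "eef_rot"; python3 m.py
python3 -m pendant '[[[0.03,-0.04,0],0],[[0,0,0],0]]'|grep -E "ee_pos|eef_rot"; python3 m.py
python3 -m pendant '[[[0,0,0],0],[[0,0,0],0],[[0,0,0],0],[[0,0,0],0]]' 0.8
python3 -m pendant '[[[0,0,1],0],[[0,0,3],0],[[0,0,3],0],[[0,0,3],0],[[-1,-3,0],0],[[-1.5,-3.5,0],0],[[-2,-3.5,0],0],[[-2,-3.5,0],0],[[-2,-3.5,0],0],[[-2,-3.5,0],0],[[-2,-3.5,0],0],[[-2,-3.5,0],0],[[-2,-3.5,0],0],[[0,0,0],0]]'; python3 - <<'E'
from h import *
img,K,T=cam("top"); si,K2,T2=cam("side")
p=(.6312,-.0413,.271); b=p[2]+np.pi; d=np.array([np.cos(b),np.sin(b)])
for r,z in((.148,.141),(.186,.032)):
    P=np.r_[np.array(p[:2])+r*d,z]; print(proj(K,T,P).round(1))
u,v=proj(K,T,np.r_[np.array(p[:2])+.148*d,.141])[0]
c=knob(img,K,T,(int(u)-20,int(v)-20,int(u)+20,int(v)+20)); print(c)
B=back(K,T,*c[0],.141)[:2]-p[:2]; print(np.hypot(*B),"arm",p[2]-np.pi/2-(np.arctan2(B[1],B[0])-2*np.pi)%(-2*np.pi))
cv2.imwrite("pics/f1.png",np.hstack([cv2.resize(img[230:330,290:390],(400,400),interpolation=cv2.INTER_CUBIC),cv2.resize(si[150:310,240:400],(400,400))]))
cv2.imwrite("pics/f2.png",img)
E
```

```text
eef_rot: [3.14, -0.002, 0.124]
mz [-1.011 -0.675  0.484] q6 1.206 f [ 5.8 -6.4  1.5]
ee_pos: [0.4888, -0.0827, 0.0874]
eef_rot: [3.141, -0.001, 0.127]
mz [-0.536 -0.46  -0.065] q6 1.202 f [ 4.  -3.7  3.4]
time_s: 12.67
ee_pos: [0.4879, -0.0822, 0.0868]
eef_rot: [-3.141, 0.001, 0.129]
force: [-0.7, -0.7, -0.5]
grip_width: 0.0715
grip_force: 0.0
time_s: 13.83
ee_pos: [0.3199, -0.3968, 0.1875]
eef_rot: [3.141, 0.001, 0.124]
force: [-0.2, 1.1, -0.6]
grip_width: 0.0752
grip_force: 0.0
[[354.1 293.4]]
[[354.3 314.2]]
((354.3285713195801, 293.6714286804199), 12.97651481628418, [8, 8, 26, 26, 360])
0.14859619817459888 arm 1.5691493198367636
```

View pics/f1.png

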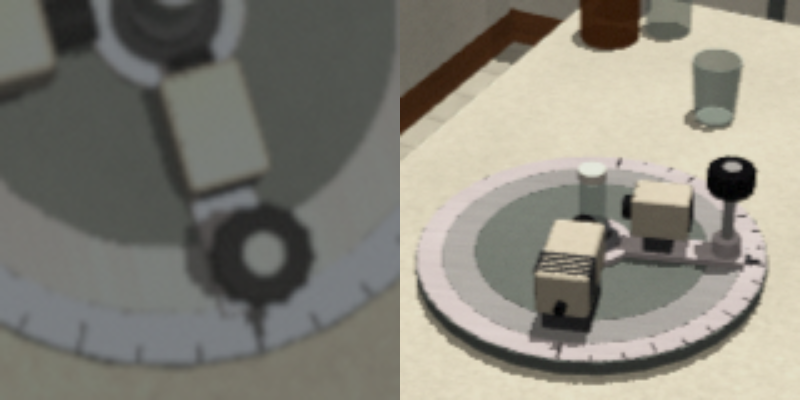

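The final view shows the pointer on the long 90-degree mark at (258,330), and the camera puts the arm at 1.569 rad. The knob was last at about 0.23 N·m above drag. The gripper is clear and the beakers and tub were not touched.

```bash
python3 -c "
from station import ctrl;print(ctrl.hand_in())"
```

```text
the job is handed in; nothing more can be done
None
```

The job is handed in (the hand-in gave no verdict): the clamp was loosened, the arm swung to 1.569 rad (90° mark is 1.571) by camera, and the knob retightened to about 0.23 N·m above its free drag; the arm's path stayed clear of the beakers and tub.

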